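Fit the drive hub on the mill's splined spindle

TASK

Take the square-bossed aluminium drive hub off its sloping stand and put it on the ribbed spindle of the mill: press down and turn it until it slips down over the ribs, then turn it on, spindle and all, until its ear falls into the notch of the rim and the hub lies flat and fully home. Let go of it there, and leave the other things on the bench where they are.

Things in the scene. Friction and masses are not known exactly. Their poses are not given: they have to be found in the camera images.
- hub_mid (a point): Centre of the loose aluminium hub (0.3 kg), on its axis, 24 mm above its underside. Round flange 80 mm across, 8 mm thick, below; square boss 40 x 40 mm on it, top 48 mm above the underside (40 mm free to grip). z runs from flange to boss, flats face x and y. A cross bore goes right through: two slots along x and y, 11.5 mm wide, 28 mm long.
- hub_ear (a point): Middle of the flange's one rectangular ear: 16 mm wide, 8 mm thick, sticking out towards the hub's +x to 58 mm from the axis; 49 mm from the axis, 4 mm above the underside. Same axes as hub_mid. At the start the ear points down the slope of the stand.
- stand_face (a point): Centre of the sloping face (130 mm along the slope, 140 mm wide) of the fixed grey stand, 62 mm up; the hub's underside lies on it. This point's axes are level; +x is the downhill side: face and hub lean 30 degrees, top towards +x. Two pins, 8 mm thick, 7 mm high, hold the flange from below, either side of the ear. Lift the hub off along the face's normal.
- pocket (a point): Centre of the pocket's floor on the fixed white mill, on the spindle's axis, 70 mm above the bench, z up. Round it a steel rim 10 mm high, 44 mm inner and 64 mm outer radius, with one notch. Home: hub on this floor, hub_mid 24 mm above this point, hub's x along this x. With its ear on the rim instead, the hub's underside is 10 mm above the floor.
- notch (a point): Middle of the only notch in the rim, level with the rim's top, 54 mm from the axis on the mill's +x side; 24 mm wide, open inwards and outwards, down to the pocket's floor. The hub's ear belongs in it.
- spindle_tip (a point): Tip of the upright steel spindle, 51 mm above the pocket's floor. A round pilot 14.4 mm across, tapered in its top 11 mm, stands above four ribs in a cross: 26 mm tip to tip, 9 mm thick, tops 34 mm above the floor, edges rounded. It turns freely either way against 0.2 N m of drag and stays as left. The ribs' angle is not reported (these axes are the mill's); at the start it is 20 degrees or more off the notch.
- jar_a: steel grinding jar with lid, 64 mm across, 75 mm high, standing loose in the middle, nearest the robot; origin under its centre. Leave it alone.
- jar_b: steel grinding jar with lid, 72 mm across, 85 mm high, loose; origin under its centre. Leave it alone.
- collar: round aluminium collar without ear or square, 72 mm across, 32 mm high, lying loose; origin under its centre. Leave it alone.
- wrench: steel wrench, 170 mm, lying loose; origin under its middle. Leave it alone.
Not all that is in view belongs to the job. What is shaped like the part that bears hub_mid but red is not meant. Leave any red look-alike of the part that bears stand_face alone.

How it is judged:
On the way:
1. the hub has been lifted off its stand (distance between hub_mid and stand_face above 0.1 m), for 0.1 s.
At the end, for the whole second after the job is handed in: the hub lies at rest on the pocket floor, fully home: within 4 mm of the spindle's axis, its centre less than 26.5 mm above the pocket floor, upright within 3.4 degrees, boss up, its ear in the notch (turned within 8.6 degrees of it), and let go (horizontal distance between hub_mid and pocket below 0.004 m and z of hub_mid in the frame of pocket below 0.0265 m and angle between hub_mid's own z axis and vertical below 0.06 rad and angle between the x axis of hub_mid and the x axis of pocket, either way round below 0.15 rad and linear speed of hub below 0.01 m/s); the robot touches nothing.
It fails at once if a bystander is moved more than 25 mm (distance of any of jar_a, jar_b, collar, wrench from where it was at the start of the episode above 0.025 m).
It also fails if it takes over 64 s, if anything falls off the work surface, if the arm or the gripper's body presses on something with over 40 N, if the wrist force passes 120 N, or if a joint passes its speed limit or range.

ROBOT

A 6-joint arm with a two-finger parallel gripper is mounted at the origin on the work surface. World frame = base frame: x ahead of the robot, y to its left, z up, the work surface at z = 0. Lengths are in m, angles in rad, forces in N, time in s.
With the tool pointing down it reaches from about 0.225 to 0.875 m from the base axis. Payload 3.4 kg.
Tool frame: the origin (TCP) lies between the finger pads; the fingertips stand 17 mm ahead of it and the grasp point (between the pads) lies 2 mm behind it; y points along the fingers, z is the direction in which the jaws open and shut, and the axes are right-handed (so a half turn about y gives the same grasp; the last joint's range is limited). The gripper opens to 85 mm and grips with 20 to 120 N. Pads are 22 mm wide; open, the fingers measure 114 mm over their backs; the gripper's body (76 mm by 85 mm) begins 54 mm behind the grasp point. The pads swing forward as they close: fully open they stand 13 mm farther back than shut.
Start: joints at [0.997, 0.276, 1.505, -0, 1.361, -0.121], TCP at [0.252, 0.517, 0.248] pointing down, gripper open.
Joint ranges: [-2.89, 2.89], [-0.75, 2.08], [0.22, 2.7], [-1.18, 4.32], [0.11, 2.71], [-2.7, 2.7]. Speed limits (rad/s): [2.57, 2.57, 3.14, 3.14, 3.14, 3.14].

INTERFACE

Orientations are given as a unit quaternion [w, x, y, z].
In Python, from rig import manip, get_image, camera_model, sign_off, spot_in, silhouettes, spot_point gives the robot as it stands.
- The arm moves only by the tool jog_arm, never from a script. Its argument "targets" is a list of rows, each a list of 3 entries, a list of its own where there are three numbers: the finger opening in m, from 0 to 0.0854, then the shift along the world's x, y, z in m, then the turn about the world's z in rad. In form: [[claw, [x, y, z], spin], ...]. A call has 1 to 10 rows; each row shifts and turns the commanded pose from where the row before left it; what a row does not reach is not made up. A row lasts 1/8 s, in which the tool goes at most 62.5 mm and 10.7 degrees, less where a joint would pass 70% of its speed; a pose out of reach is approached as far as the arm can. A call with a gripper value outside its range is refused whole. The fingers move at their own pace and stop on an object; "force" is the grip in N (left out, the last holds). Time passes only in rows, so rows that do not move let the fingers close. It gives the time, the measured TCP pose, the force and the opening at its end, in the units of the state.
- manip.get_state(): the state, without advancing time (a new reading comes with each control period).
- get_image(name): name is "scene" or "side" or "wrist"; returns (picture, depth): 480x640x3 uint8, red, green, blue; 480x640 float32, m along the optical axis (not along the pixel's ray), 0 where there is no reading.
- camera_model(name): a dict with "mtx" (3x3 intrinsics, pixels), "distortion" ([k1, k2, p1, p2, k3] as OpenCV has them; the pictures are not rectified), "world_from_camera" (4x4, takes a point from camera to world coordinates). Camera axes: x right, y up, looking along -z (the intrinsics and any distortion apply to the point x, -y, -z); pixel columns grow to the right and rows downward; lengths in m; the calibration is good to about 2 mm. A picture is of the moment at which its call begins: read the wrist's pose just before it. camera_model takes no time and is no camera call; for the wrist camera it gives the pose at the moment of the call.
- sign_off(): hands the job in, once; it reports no verdict.
Trained networks look in the newest picture that a camera, given by its name, has taken for a name from the list of things; names that differ only in an ending like _2 or _b are one class to them, and where a whole thing is asked for, a point or a joint stands for the part that bears it (a point fixed in the world has none). Each returns a list of dicts, best first, with "score" (0 to 1); they miss things now and then, are a little off and sometimes report something else, mostly with a low value. They report only what shows in the picture. A call takes as long as a camera call. They do not tell look-alikes from the thing itself.
- spot_in(name, camera): "position" ([column, row] in pixels, amid what is visible of it).
- silhouettes(name, camera): "mask" (480x640 bool, what is visible of it) and "position" ([column, row] in pixels, amid what is visible of it).
- spot_point(name, camera): "position" ([column, row] in pixels: a listed point, or the origin of a listed thing).
The state is a dict: "clock": time; "qpos": joint angles; "qd": joint speeds; "effort": joint torques, N m; "position": TCP position; "ee_rot": TCP orientation; "contact_force": force on the tool from outside, world axes, zero at the start; "moment": the same for the moment, N m; "width": finger opening in m.
Only numpy, scipy, OpenCV 4.12 (cv2) and the standard library are available. Lean on these libraries where they do the work, as an engineer would, in place of code of your own. Each camera call takes 0.05 s, during which the arm holds its last target.

## Working session

There is one attempt and no reset: what is moved stays moved. The work goes in short steps, Python scripts to look and compute and a tool call to move; the robot and the scene stay as the last step left them, time stands still between calls to the robot, and variables do not carry over. Pictures are saved under pics/ and viewed, and the job is handed in when it is done.

Besides the shell and the picture viewer there is one more tool, called as name([rows], argument=value, ...), one row to a line, values as JSON. jog_arm: Moves the arm, as the interface text tells. Its arguments: {"type":"object","properties":{"targets":{"type":"array","items":{"type":"array"}},"force":{"type":"number"}},"required":["targets"]}

```bash
ls; mkdir -p pics
cat > h.py <<'E'
import numpy as np, cv2
from rig import manip, get_image, camera_model, sign_off, spot_in, silhouettes, spot_point
def save(n,im): cv2.imwrite('pics/'+n+'.png',im[:,:,::-1])
def ray(cm,uv):
    p=cv2.undistortPoints(np.array([[uv]],float),np.array(cm['mtx']),np.array(cm['distortion']))[0,0]
    return np.array([p[0],-p[1],-1.0])
def px2w(cm,uv,d):
    T=np.array(cm['world_from_camera']); return T[:3,:3]@(ray(cm,uv)*d)+T[:3,3]
def px2z(cm,uv,z):
    T=np.array(cm['world_from_camera']); r=T[:3,:3]@ray(cm,uv); return T[:3,3]+r*(z-T[2,3])/r[2]
def proj(cm,P):
    T=np.array(cm['world_from_camera']); c=(np.atleast_2d(P)-T[:3,3])@T[:3,:3]
    c=c*[1,-1,-1]
    return cv2.projectPoints(c,np.zeros(3),np.zeros(3),np.array(cm['mtx']),np.array(cm['distortion']))[0][:,0]
def cloud(cm,d):
    v,u=np.mgrid[0:480,0:640]; uv=np.stack([u,v],-1).reshape(-1,1,2).astype(float)
    p=cv2.undistortPoints(uv,np.array(cm['mtx']),np.array(cm['distortion']))[:,0]
    c=np.c_[p[:,0],-p[:,1],-np.ones(len(p))]*d.reshape(-1,1)
    T=np.array(cm['world_from_camera']); return (c@T[:3,:3].T+T[:3,3]).reshape(480,640,3)
E
python3 - <<'E'
from h import *
for c in ['scene','side','wrist']:
    im,d=get_image(c); save(c+'0',im); np.savez('/tmp/%s0.npz'%c,im=im,d=d)
    cm=camera_model(c); print(c,np.round(cm['world_from_camera'],3).tolist(),np.array(cm['mtx'])[0,0])
    for n in ['hub_mid','hub_ear','stand_face','pocket','notch','spindle_tip','jar_a','collar','wrench']:
        r=spot_point(n,c)
        for q in r[:4]:
            u,v=q['position']; dd=d[int(np.clip(v,0,479)),int(np.clip(u,0,639))]
            print(n,round(q['score'],2),np.round(q['position'],1),np.round(px2w(cm,q['position'],dd),3) if dd>0 else None)
print(manip.get_state())
E
```

```text
pics
scene [[0.668, -0.508, 0.544, 1.17], [0.744, 0.446, -0.498, -0.566], [0.01, 0.737, 0.676, 0.913], [0.0, 0.0, 0.0, 1.0]] 527.6442644186535
hub_mid 0.61 [441.2 257. ] [0.713 0.235 0.045]
hub_ear 0.81 [386.  235.6] [0.578 0.191 0.046]
hub_ear 0.55 [462.  268.4] [0.75  0.278 0.006]
hub_ear 0.25 [460.  199.7] [0.604 0.454 0.035]
hub_ear 0.22 [402.5 181.9] [0.434 0.419 0.016]
stand_face 0.75 [369.7 225.9] [0.549 0.16  0.077]
stand_face 0.61 [319.3 177. ] [0.312 0.211 0.066]
stand_face 0.37 [267.9 299.5] [ 0.566 -0.161  0.07 ]
pocket 0.76 [255.8 280.8] [ 0.523 -0.158  0.091]
notch 0.72 [268.3 295. ] [ 0.558 -0.153  0.072]
notch 0.53 [258.3 282.2] [ 0.525 -0.153  0.085]
spindle_tip 0.68 [254.6 264.8] [ 0.474 -0.126  0.079]
jar_a 0.94 [277.1 241.6] [ 0.409 -0.013  0.034]
jar_a 0.79 [459.5 199.6] [0.604 0.453 0.036]
jar_a 0.22 [255.1 281. ] [ 0.521 -0.159  0.089]
collar 0.89 [403.8 182.9] [0.438 0.42  0.014]
side [[0.973, 0.13, -0.192, 0.32], [-0.232, 0.563, -0.793, -0.808], [0.005, 0.816, 0.578, 0.704], [0.0, 0.0, 0.0, 1.0]] 433.3394239735146
hub_mid 0.93 [356.6 205.1] [0.696 0.225 0.041
[... 862 characters left out ...]
033]
collar 0.56 [319.3 357.7] [0.4   0.443 0.034]
{'clock': 1.5, 'qpos': array([ 9.96947515e-01,  2.75886944e-01,  1.50486963e+00, -1.01845432e-05,
        1.36065553e+00, -1.20988371e-01]), 'qd': array([-0.00046161,  0.00036956, -0.00077687, -0.00110831,  0.00109354,
       -0.00167246]), 'effort': array([-2.70143228e-04, -4.16644156e+01, -2.46095288e+01, -2.02504475e-04,
        1.46830466e-04,  9.24272967e-06]), 'position': array([0.25161975, 0.51708904, 0.24834759]), 'ee_rot': array([ 0.68911617, -0.68899853,  0.15871991, -0.15877   ]), 'contact_force': array([ 0.60831311,  0.24811425, -0.53626185]), 'moment': array([ 0.02296321, -0.02254391,  0.04506089]), 'width': 0.08541937231794032}
```

View pics/scene0.png

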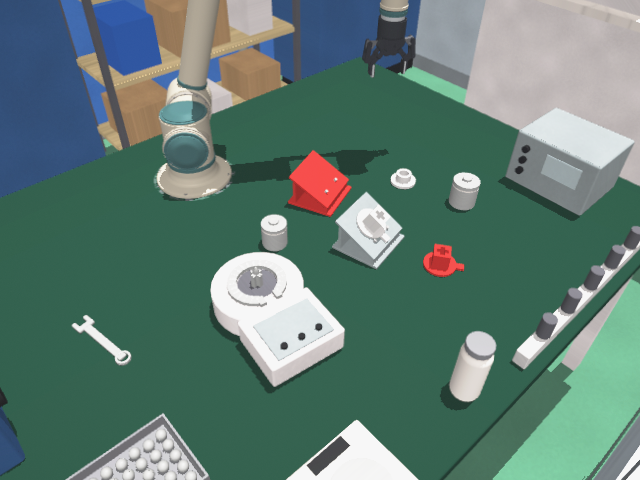

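View pics/side0.png

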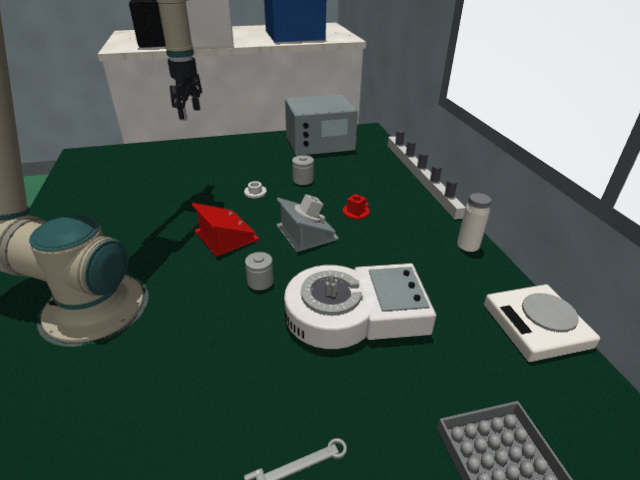

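Run:
```python
import cv2
a=cv2.imread('pics/scene0.png');b=cv2.imread('pics/side0.png')
cv2.imwrite('pics/c1.png',cv2.resize(a[180:300,310:490],(780,520),interpolation=cv2.INTER_CUBIC))
cv2.imwrite('pics/c2.png',cv2.resize(b[160:340,250:430],(600,600),interpolation=cv2.INTER_CUBIC))
```

```text
(no output)
```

View pics/c1.png

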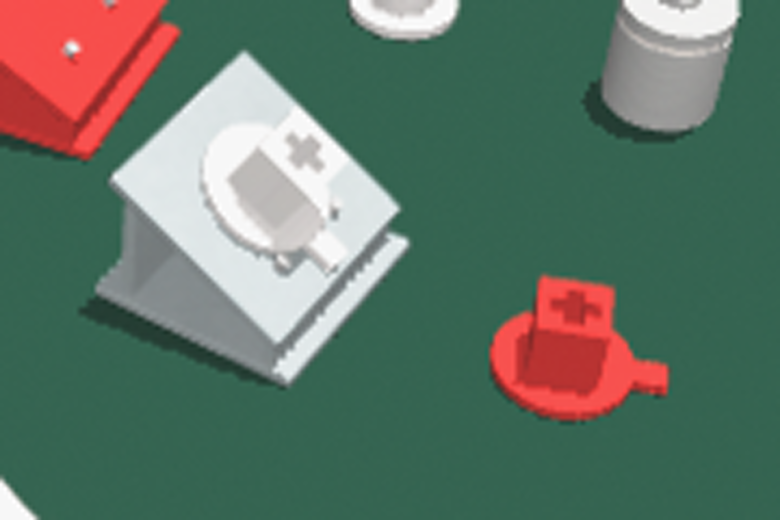

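View pics/c2.png

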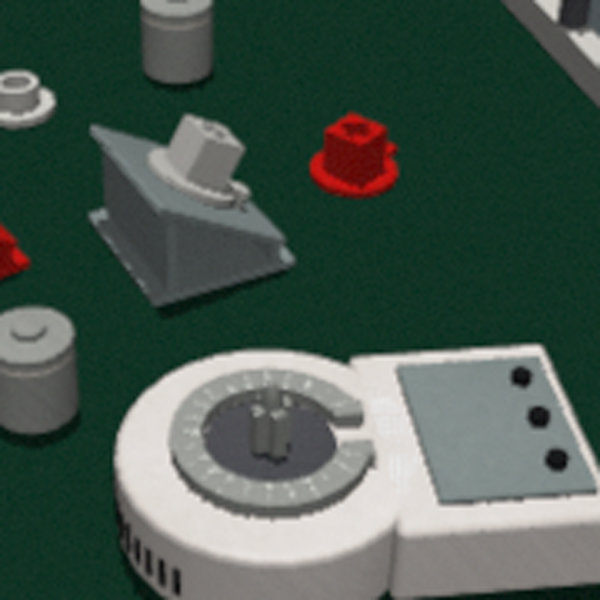

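The hub I want is the aluminium one on the grey stand, at scene (371,222) and side (308,207). It could be confused with the red hub at scene (441,257) / side (356,205), the collar at scene (403,180), and the red stand at scene (319,180). The crops confirm that the grey/white hub has a square boss, a cross bore and an ear pointing downhill between two pins. The mill is at scene (257,285), with its notch towards the control panel.

Run:
```python
from h import *
rng=np.random.default_rng(0)
for c in ['scene','side']:
    z=np.load('/tmp/%s0.npz'%c); d=z['d']; cm=camera_model(c); P=cloud(cm,d)
    P0=P[(d>0)]
    # stand face
    m=(np.hypot(P0[:,0]-0.55,P0[:,1]-0.165)<0.1)&(P0[:,2]>0.02)
    Q=P0[m]; best=0
    for _ in range(1500):
        a,b,e=Q[rng.choice(len(Q),3,False)]; n=np.cross(b-a,e-a); 
        if np.linalg.norm(n)<1e-7: continue
        n/=np.linalg.norm(n); n*=np.sign(n[2])
        if abs(np.degrees(np.arccos(n[2]))-30)>8: continue
        k=np.abs((Q-a)@n)<0.002
        if k.sum()>best: best=k.sum();K=k
    F=Q[K]; ce=F.mean(0); n=np.linalg.svd(F-ce)[2][2]; n*=np.sign(n[2])
    az=np.arctan2(n[1],n[0]); print(c,'face n',n.round(3),'tilt',np.degrees(np.arccos(n[2])).round(1),'az',np.degrees(az).round(1),len(F))
    dx=np.array([np.cos(az),np.sin(az),0]);ax=n; hx=np.array([np.cos(az)*n[2],np.sin(az)*n[2],-np.hypot(n[0],n[1])]); hy=np.cross(ax,hx)
    # extents
    u=(F-ce)@hx;v=(F-ce)@hy
    rect=cv2.minAreaRect(np.c_[u,v].astype(np.float32)); print('rect',rect, 'lo/hi',np.percentile(u,[0.3,99.7]),np.percentile(v,[0.3,99.7]))
    mid=ce+hx*np.mean(np.percentile(u,[0.3,99.7]))+hy*np.mean(np.percentile(v,[0.3,99.7])); print('face centre',mid.round(4))
    h=(Q-mid)@ax; uu=(Q-mid)@hx; vv=(Q-mid)@hy
    t=(h>0.044)&(h<0.053)&(abs(vv)<.05); print('top',t.sum(),h[t].mean(),np.percentile(uu[t],[2,98]),np.percentile(vv[t],[2,98]))
    t=(h>0.012)&(h<0.053)&(abs(vv)<.05); print('boss',np.percentile(uu[t],[2,98]),np.percentile(vv[t],[2,98]))
    t=(h>0.006)&(h<0.0095)&(abs(vv)<.06);print('fl',t.sum(),np.percentile(uu[t],[1,99]),np.percentile(vv[t],[1,99]))
    print('notch etc', )
```

```text
scene face n [0.487 0.11  0.866] tilt 30.0 az 12.8 1014
rect ((0.00258820503950119, 0.011983629316091537), (0.12961798906326294, 0.1432218700647354), 0.0051331897266209126) lo/hi [-0.06194035  0.06713904] [-0.05876772  0.08305734]
face centre [0.5338 0.1765 0.0619]
top 173 0.048069363529985164 [-0.01906164  0.01959937] [-0.02044717  0.02201594]
boss [-0.01906059  0.01976608] [-0.02143389  0.02037605]
fl 274 [-0.03754021  0.0559776 ] [-0.03898457  0.03180922]
notch etc
side face n [0.486 0.106 0.867] tilt 29.9 az 12.3 430
rect ((0.016657061874866486, 0.021815557032823563), (0.13944870233535767, 0.13271301984786987), 89.89672088623047) lo/hi [-0.04929673  0.08124612] [-0.04784938  0.09129261]
face centre [0.5323 0.1735 0.063 ]
top 75 0.04712800893176477 [-0.01931064  0.02076606] [-0.01879721  0.02166933]
boss [-0.02016181  0.0208277 ] [-0.01989765  0.02141957]
fl 128 [-0.03838909  0.05472987] [-0.03866944  0.03548188]
notch etc
```

Run:
```python
from h import *
G=np.zeros((70,100))  # y -0.3..0.4? 1cm cells
gx=np.arange(0.2,0.9,0.02); gy=np.arange(-0.4,0.5,0.02)
H=np.full((len(gx),len(gy)),-1.)
for c in ['scene','side']:
    z=np.load('/tmp/%s0.npz'%c); d=z['d']; cm=camera_model(c); P=cloud(cm,d)[d>0]
    i=((P[:,0]-0.2)/0.02).astype(int); j=((P[:,1]+0.4)/0.02).astype(int)
    k=(i>=0)&(i<len(gx))&(j>=0)&(j<len(gy))&(P[:,0]>.2)&(P[:,1]>-.4)&(P[:,2]<.3)
    np.maximum.at(H,(i[k],j[k]),P[k,2])
    # mill rim fit: z in .077-.083
    Q=P[(abs(P[:,2]-.080)<.003)&(np.hypot(P[:,0]-.515,P[:,1]+.16)<.09)]
    A=np.c_[2*Q[:,:2],np.ones(len(Q))]
    best=(0,)
    yy,xx=np.mgrid[-.02:.02:41j,-.02:.02:41j]
    for ax,ay in zip(xx.ravel()+.515,yy.ravel()-.16):
        r=np.hypot(Q[:,0]-ax,Q[:,1]-ay); s=((r>.044)&(r<.064)).sum()-((r<.043)).sum()-((r>.065)).sum()
        if s>best[0]: best=(s,ax,ay)
    print(c,len(Q),best)
    T=P[(P[:,2]>.09)&(np.hypot(P[:,0]-.515,P[:,1]+.16)<.04)]; print('spindle',T.mean(0),T[:,2].max(), T[T[:,2]>.107].mean(0))
print('     '+''.join('%4d'%round(y*100) for y in gy))
for a,x in enumerate(gx): print('%.2f '%x+''.join('%4s'%('.' if h<.01 else round(h*1000)) for h in H[a]))
```

```text
scene 1088 (np.int64(904), np.float64(0.515), np.float64(-0.152))
spindle [ 0.51825179 -0.15408088  0.10319639] 0.120668954678667 [ 0.51694725 -0.15284716  0.11329741]
side 1107 (np.int64(951), np.float64(0.513), np.float64(-0.154))
spindle [ 0.51252369 -0.15782636  0.10325131] 0.12221945581864169 [ 0.51283957 -0.15644228  0.11328994]
      -40 -38 -36 -34 -32 -30 -28 -26 -24 -22 -20 -18 -16 -14 -12 -10  -8  -6  -4  -2   0   2   4   6   8  10  12  14  16  18  20  22  24  26  28  30  32  34  36  38  40  42  44  46  48
0.20    .   .   .   .   .   .   .   .   .   .   .   .   .   .   .   .   .   .   .   .   .   .   .   .   .   .   .   .   .   .   .   .   .   .   .   .   .   .   .   .   .   . 299 299   .
0.22    .   .   .   .   .   .   .   .   .   .   .   .   .   .   .   .   .   .   .   .   .   .   .   .   .   .   .   .   .   .  10  93  94  89   .   .   .   .   .   .   .   . 300 300 297
0.24    .   .   .   .   .   .   .   .   .   .   .   .   .   .   .   .   .   .   .   .   .   .   .   .   .   .   .   .  11  95  96  97  94  83   .   .   .   .   .   .   .   .   . 300 298
0.26    .   .   .  
[... 5232 characters left out ...]
 .   .   .   .   .   .   .   .   .   .   .   .   .   .   .   .   .   .   .   .   .   .   .   .   .   .   .   .   .   .   .   .   .   .   .   .
0.84    .   .   .   .   .   .   .   .   .   .   .   .   .   .   .   .   .   .   .   .   .   .   .   .   .   .   .   .   .   .   .   .   .   .   .   .   .   .   .   .   .   .   .   .   .
0.86    .  36  39  38  39  38  39  39  38  39  36   .   .   .   .   .   .   .   .   .   .   .   .   .   .   .   .   .   .   .   .   .   .   .   .   .   .   .   .   .   .   .   .   .   .
0.88    .  37  38  38  39  39  39  39  40  39  37   .   .   .   .   .   .   .   .   .   .   .   .   .   .   .   .   .   .   .   .   .   .   .   .   .   .   .   .   .   .   .   .   .   .
```

jog_arm([
  [0.0854,[0.02,-0.06,0.0],0.0],
  [0.0854,[0.02,-0.06,0.0],0.0],
  [0.0854,[0.02,-0.06,0.0],0.0],
  [0.0854,[0.02,-0.06,0.0],0.0],
  [0.0854,[0.02,-0.06,0.0],0.0],
  [0.0854,[0.02,-0.06,0.0],0.0],
  [0.0854,[0.02,-0.06,0.0],0.0],
  [0.0854,[0.02,-0.06,0.0],0.0],
  [0.0854,[0.02,-0.06,0.0],0.0],
  [0.0854,[0.02,-0.06,0.0],0.0],
])

```text
clock: 2.75
position: [0.4496, -0.0779, 0.2487]
ee_rot: [0.689, -0.689, 0.158, -0.159]
contact_force: [0.8, 0.4, 0.4]
width: 0.0854
```

Run:
```python
from h import *
cm=camera_model('wrist');im,d=get_image('wrist'); save('w1',im); np.savez('/tmp/w1.npz',im=im,d=d,T=cm['world_from_camera'])
for n in ['pocket','notch','spindle_tip']:
    for q in spot_point(n,'wrist')[:3]: print(n,round(q['score'],2),np.round(q['position'],1), [px2z(cm,q['position'],z).round(4)[:2] for z in (.07,.08,.121)])
P=cloud(cm,d); Pv=P[d>0]
Q=Pv[(abs(Pv[:,2]-.080)<.004)&(np.hypot(Pv[:,0]-.515,Pv[:,1]+.155)<.09)]
print(len(Q), np.percentile(Q[:,2],[5,50,95]) if len(Q) else '')
T=Pv[(Pv[:,2]>.107)&(np.hypot(Pv[:,0]-.515,Pv[:,1]+.155)<.03)]; print(T.mean(0),T[:,2].max())
print(proj(cm,[[.515,-.155,.121]]))
print(manip.get_state()['clock'])
```

```text
notch 0.92 [303.1 363.1] [array([ 0.575 , -0.1588]), array([ 0.5687, -0.1551]), array([ 0.5431, -0.1398])]
spindle_tip 0.63 [277.2 344.2] [array([ 0.544 , -0.1721]), array([ 0.5388, -0.1679]), array([ 0.5174, -0.1509])]
6979 [0.07896913 0.08096029 0.08211071]
[ 0.51192942 -0.14899255  0.11444306] 0.1223223529958149
[[271.51021044 343.83307666]]
2.95
```

View pics/w1.png

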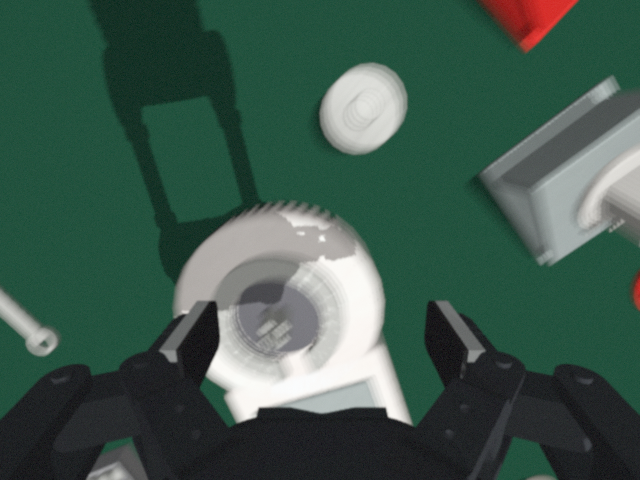

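jog_arm([
  [0.0854,[0.04,-0.03,-0.02],0.0],
  [0.0854,[0.03,-0.02,-0.02],0.0],
  [0.0854,[0,0,0],0.0],
  [0.0854,[0,0,0],0.0],
])

```text
clock: 3.45
position: [0.5184, -0.1241, 0.2084]
ee_rot: [0.689, -0.689, 0.159, -0.158]
contact_force: [0.6, -0.0, 0.1]
width: 0.0853
```

Run:
```python
from h import *
cm=camera_model('wrist');im,d=get_image('wrist'); save('w2',im); np.savez('/tmp/w2.npz',im=im,d=d,T=cm['world_from_camera'])
for n in ['pocket','notch','spindle_tip']:
    for q in spot_point(n,'wrist')[:3]: print(n,round(q['score'],2),np.round(q['position'],1), [px2z(cm,q['position'],z).round(4)[:2] for z in (.07,.08,.121)])
P=cloud(cm,d); Pv=P[d>0]
Q=Pv[(abs(Pv[:,2]-.080)<.003)&(np.hypot(Pv[:,0]-.515,Pv[:,1]+.155)<.09)]
print(len(Q), np.percentile(Q[:,2],[5,50,95]))
best=(-9e9,)
yy,xx=np.mgrid[-.01:.01:41j,-.01:.01:41j]
for ax,ay in zip(xx.ravel()+.515,yy.ravel()-.155):
    r=np.hypot(Q[:,0]-ax,Q[:,1]-ay); s=((r>.044)&(r<.064)).sum()-((r<.043)).sum()-((r>.065)).sum()
    if s>best[0]: best=(s,ax,ay)
print(best)
T=Pv[(Pv[:,2]>.109)&(np.hypot(Pv[:,0]-.515,Pv[:,1]+.155)<.03)]; print(T.mean(0),T[:,2].max())
print(manip.get_state())
u,v=proj(cm,[[.515,-.155,.1]])[0].astype(int); print(u,v)
c=im[max(0,v-70):v+70,max(0,u-90):u+90]; save('w2c',cv2.resize(c,(c.shape[1]*4,c.shape[0]*4),interpolation=cv2.INTER_CUBIC))
```

```text
notch 0.81 [311.  309.7] [array([ 0.5744, -0.1601]), array([ 0.5698, -0.1575]), array([ 0.5511, -0.147 ])]
spindle_tip 0.89 [281.4 268. ] [array([ 0.5306, -0.1651]), array([ 0.5277, -0.1624]), array([ 0.5157, -0.151 ])]
11031 [0.07981243 0.08107755 0.08216216]
(np.int64(10528), np.float64(0.5145), np.float64(-0.151))
[ 0.49489369 -0.15037846  0.25837313] 0.2910192275487026
{'clock': 3.65, 'qpos': array([-3.66850116e-01,  2.38761232e-01,  1.65751173e+00,  2.22856976e-04,
        1.24418534e+00, -1.48599919e+00]), 'qd': array([-4.70582884e-03,  1.08528580e-03, -4.97729555e-03, -1.34121871e-03,
       -3.04350850e-03, -5.14408122e-05]), 'effort': array([ 3.18866002e-02, -3.79239249e+01, -2.33406311e+01,  4.95679560e-03,
       -2.19232628e-03,  1.18935179e-03]), 'position': array([ 0.51871582, -0.12488786,  0.20925668]), 'ee_rot': array([ 0.68916512, -0.68913006,  0.15794469, -0.15875981]), 'contact_force': array([ 0.39565135,  0.63262899, -0.304348  ]), 'moment': array([-0.03383095,  0.02379051, -0.00573103]), 'width': 0.08502023334114076}
279 258
```

View pics/w2.png

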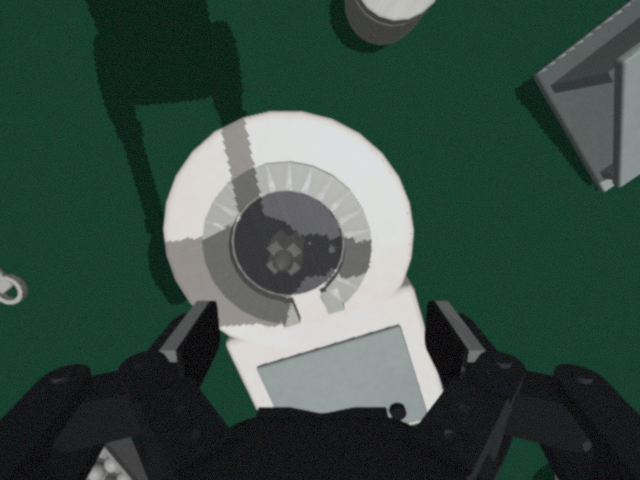

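View pics/w2c.png

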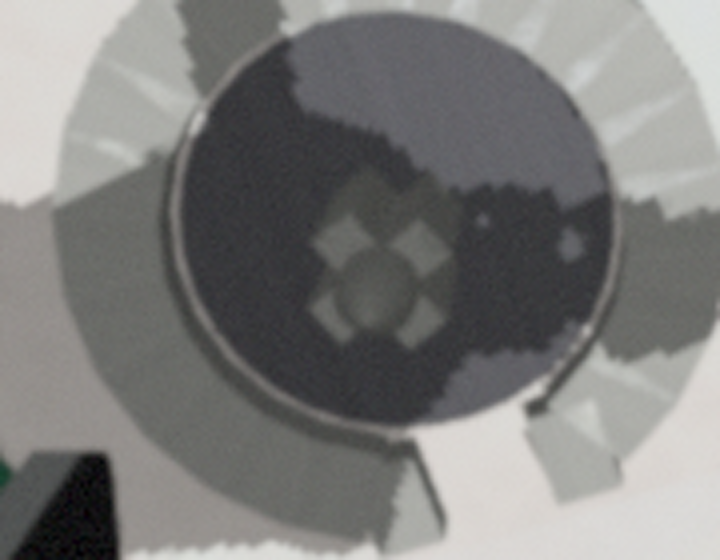

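Run:
```python
from h import *
z=np.load('/tmp/w2.npz'); d=z['d'];T=z['T']; cm=dict(camera_model('wrist')); cm['world_from_camera']=T
c=np.array([.5145,-.1512])
R=[px2z(cm,(189+x/4,188+y/4),.104)[:2] for x,y in [(340,238),(422,243),(332,318),(425,318)]]
R=np.array(R); m=R.mean(0); print('rib mean',m, np.degrees(np.arctan2(*(R-m).T[::-1])), np.linalg.norm(R-m,axis=1))
P=cloud(cm,d)[d>0]
# pilot
t=P[(P[:,2]>.106)&(P[:,2]<.125)&(np.hypot(*(P[:,:2]-c).T)<.02)];print('pilot',t.mean(0),len(t),t[:,2].max(),t[t[:,2]>.115].mean(0))
t=P[(abs(P[:,2]-.104)<.003)&(np.hypot(*(P[:,:2]-c).T)<.02)];print('ribtop',t.mean(0),len(t))
for cc in (c,np.array([.515,-.153])):
  r=np.hypot(*(P[:,:2]-cc).T); a=np.degrees(np.arctan2(*(P[:,:2]-cc).T[::-1]))
  k=(r>.046)&(r<.062)&(abs(a)<40); k2=k&(abs(P[:,2]-.0805)<.003)
  h1=np.histogram(a[k],np.arange(-40,41,2))[0];h2=np.histogram(a[k2],np.arange(-40,41,2))[0]
  print(np.round(h2/np.maximum(h1,1),1))
# panel edges: box side; upper edge direction via box footprint
c1=[ ]
im=z['im']
```

```text
rib mean [ 0.51479498 -0.15063837] [-164.65551541  105.92305233  -76.08689101   21.48782189] [0.01009061 0.01006363 0.01119374 0.01053233]
pilot [ 0.51320246 -0.14964962  0.1144517 ] 390 0.12269556572944965 [ 0.51417431 -0.15039759  0.11827697]
ribtop [ 0.51332227 -0.14955684  0.10460142] 468
[1.  1.  1.  1.  1.  0.9 0.9 1.  1.  0.6 0.4 0.1 0.  0.  0.  0.  0.  0.
 0.  0.  0.  0.  0.5 0.9 1.  0.9 0.9 1.  1.  1.  1.  1.  1.  1.  1.  1.
 1.  1.  1.  1. ]
[1.  1.  1.  1.  1.  1.  1.  1.  1.  1.  0.6 0.3 0.  0.  0.  0.  0.  0.
 0.  0.  0.  0.  0.  0.5 0.9 1.  1.  1.  1.  1.  1.  1.  1.  1.  1.  1.
 1.  1.  1.  1. ]
```

The wrist view is clear. The spindle tip is at wrist pixel (282,262), the ribs form an X around it, and the notch gap is at (311,308). That puts the axis at about (0.515,-0.151), the ribs at about 16.7° mod 90 and the notch at about -7.3°, so they are 24° apart, which fits the 20° or more that was stated. Next is the grasp.

jog_arm([
  [0.0854,[0.005,0.05,0],0.112],
  [0.0854,[0.005,0.05,0],0.112],
  [0.0854,[0.005,0.05,0],0.112],
  [0.0854,[0.005,0.05,0],0.112],
  [0.0854,[0.005,0.05,0],0.112],
  [0.0854,[0.005,0.05,0],0.112],
  [0.0854,[0,0,0],0],
  [0.0854,[0,0,0],0],
])

```text
clock: 4.65
position: [0.5487, 0.1741, 0.2087]
ee_rot: [-0.703, 0.703, 0.078, -0.077]
contact_force: [0.2, -0.5, -0.4]
width: 0.0856
```

```bash
cat >> h.py <<'E'
def pose():
    from scipy.spatial.transform import Rotation as R
    s=manip.get_state(); q=s['ee_rot']; r=R.from_quat([q[1],q[2],q[3],q[0]]).as_matrix()
    print('t',round(s['clock'],2),'p',s['position'].round(4),'jaw az',np.degrees(np.arctan2(r[1,2],r[0,2])).round(2),'down',r[:,1].round(3),'F',np.round(s['contact_force'],1),'M',np.round(s['moment'],2),'w',round(s['width'],4),'q6',s['qpos'][5].round(2))
    return s
E
python3 - <<'E'
from h import *
pose()
E
```

```text
t 4.65 p [0.5487 0.1741 0.2087] jaw az 102.59 down [ 0.    -0.001 -1.   ] F [ 0.2 -0.5 -0.4] M [-0.01 -0.    0.03] w 0.0856 q6 -1.6
```

jog_arm([
  [0.0854,[0.001,0.0045,-0.04],0],
  [0.0854,[0,0,-0.04],0],
  [0.0854,[0,0,-0.02],0],
  [0.0854,[0,0,-0.0185],0],
  [0.0854,[0,0,0],0],
  [0.0854,[0,0,0],0],
], force=50)

```text
clock: 5.4
position: [0.5508, 0.1779, 0.0907]
ee_rot: [0.703, -0.703, -0.077, 0.076]
contact_force: [-0.6, -0.6, -0.1]
width: 0.0854
```

Run:
```python
from h import *
pose()
im,d=get_image('scene'); save('s1',im); im2,d=get_image('side')
a=cv2.resize(im[150:290,310:470],(480,420)); b=cv2.resize(im2[150:270,240:400],(480,360)); b=cv2.copyMakeBorder(b,0,60,0,0,0)
save('s1c',cv2.resize(np.hstack([a,b]),(800,350)))
```

```text
t 5.4 p [0.5508 0.1779 0.0907] jaw az 102.48 down [ 0.001  0.    -1.   ] F [-0.6 -0.6 -0.1] M [ 0.03 -0.03 -0.01] w 0.0854 q6 -1.6
```

View pics/s1c.png

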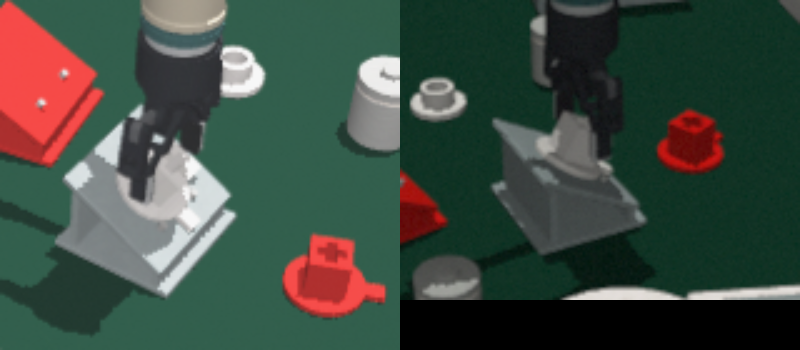

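The fingers straddle the boss, so I'll close.

jog_arm([
  [0.03,[0,0,0],0],
  [0.03,[0,0,0],0],
  [0.03,[0,0,0],0],
  [0.03,[0,0,0],0],
  [0.03,[0,0,0],0],
  [0.03,[0,0,0],0],
], force=50)

```text
clock: 6.25
position: [0.5506, 0.1793, 0.0904]
ee_rot: [0.703, -0.702, -0.078, 0.077]
contact_force: [-0.4, 3.1, 5.8]
width: 0.0394
```

jog_arm([
  [0.03,[0.005,0.0011,0.0087],0],
  [0.03,[0.005,0.0011,0.0087],0],
  [0.03,[0.005,0.0011,0.0087],0],
  [0.03,[0.005,0.0011,0.0087],0],
  [0.03,[0.01,0,0.04],0],
  [0.03,[0.02,0,0.04],0],
  [0.03,[0,0,0],0],
])

```text
clock: 7.12
position: [0.604, 0.1834, 0.2085]
ee_rot: [0.703, -0.703, -0.081, 0.074]
contact_force: [-0.4, -0.5, -3.6]
width: 0.0397
```

Run:
```python
from h import *
pose()
im,d=get_image('scene'); save('s1',im); im2,d=get_image('side')
a=cv2.resize(im[110:290,300:500],(400,360)); b=cv2.resize(im2[90:270,240:440],(400,360))
save('s2c',np.hstack([a,b]))
```

```text
t 7.12 p [0.604  0.1834 0.2085] jaw az 102.53 down [ 0.01   0.002 -1.   ] F [-0.4 -0.5 -3.6] M [ 0.06 -0.02  0.03] w 0.0397 q6 -1.6
```

View pics/s2c.png

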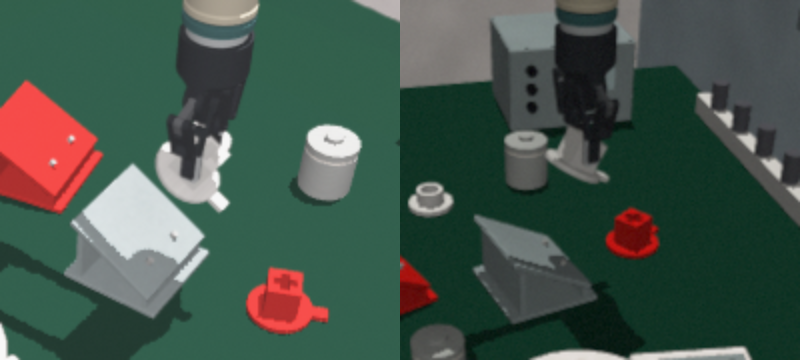

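jog_arm([
  [0.03,[0.03,-0.04,0],0],
  [0.03,[0.03,-0.04,0],0],
  [0.03,[0.03,-0.04,0],0],
  [0.03,[0,0,-0.05],0],
  [0.03,[0,0,-0.05],0],
  [0.03,[0,0,-0.03],0],
  [0.03,[0,0,0],0],
  [0.03,[0,0,0],0],
])

```text
clock: 8.22
position: [0.6901, 0.0632, 0.0748]
ee_rot: [0.703, -0.703, -0.077, 0.077]
contact_force: [0.3, 0.4, -2.6]
width: 0.0395
```

Run:
```python
from h import *
pose()
```

```text
t 8.22 p [0.6901 0.0632 0.0748] jaw az 102.57 down [-0.  0. -1.] F [ 0.3  0.4 -2.6] M [ 0.05 -0.01  0.02] w 0.0395 q6 -1.8
```

jog_arm([
  [0.03,[0,0,-0.006],0],
  [0.03,[0,0,-0.006],0],
  [0.03,[0,0,-0.006],0],
  [0.03,[0,0,-0.005],0],
  [0.03,[0,0,-0.005],0],
], force=20)

```text
clock: 8.85
position: [0.6897, 0.063, 0.0555]
ee_rot: [-0.703, 0.703, 0.078, -0.077]
contact_force: [-18.2, -2.3, 47.9]
width: 0.0396
```

Run:
```python
from h import *
pose()
im,d=get_image('scene'); im2,d=get_image('side')
a=cv2.resize(im[170:330,340:540],(400,320)); b=cv2.resize(im2[130:290,290:490],(400,320))
save('s3c',np.hstack([a,b]))
```

```text
t 8.85 p [0.6897 0.063  0.0555] jaw az 102.6 down [ 0.002 -0.    -1.   ] F [-18.2  -2.3  47.9] M [0.22 2.89 0.22] w 0.0396 q6 -1.8
```

View pics/s3c.png

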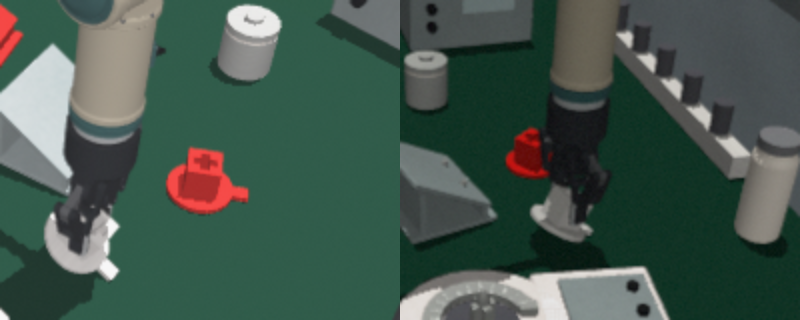

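jog_arm([
  [0.03,[0,0,0.004],0],
  [0.03,[0,0,0.003],0],
  [0.03,[0,0,0],0],
])

```text
clock: 9.32
position: [0.6897, 0.0629, 0.0558]
ee_rot: [-0.703, 0.703, 0.077, -0.077]
contact_force: [-5.3, -0.6, 10.8]
width: 0.0393
```

jog_arm([
  [0.045,[0,0,0],0],
  [0.05,[0,0,0],0],
  [0.085,[0,0,0],0],
  [0.085,[0,0,0],0],
  [0.085,[0,0,0],0],
])

```text
clock: 9.95
position: [0.6903, 0.0631, 0.0534]
ee_rot: [0.703, -0.703, -0.077, 0.077]
contact_force: [0.2, 0.4, -0.5]
width: 0.0851
```

Run:
```python
from h import *
pose()
im,d=get_image('scene'); im2,d2=get_image('side')
a=cv2.resize(im[170:330,340:540],(400,320)); b=cv2.resize(im2[130:290,290:490],(400,320))
save('s4c',np.hstack([a,b]))
for c,dd in (('scene',d),('side',d2)):
    P=cloud(camera_model(c),dd)[dd>0]; t=P[(np.hypot(P[:,0]-.70,P[:,1]-.065)<.06)&(P[:,2]<.052)&(P[:,2]>.044)]; print(c,len(t),t.mean(0).round(3),np.percentile(t[:,2],[5,95]))
```

```text
t 9.95 p [0.6903 0.0631 0.0534] jaw az 102.56 down [-0.  0. -1.] F [ 0.2  0.4 -0.5] M [ 0.02  0.   -0.01] w 0.0851 q6 -1.8
scene 64 [0.688 0.07  0.048] [0.04502895 0.05128014]
side 142 [0.672 0.056 0.048] [0.04506794 0.05047255]
```

View pics/s4c.png

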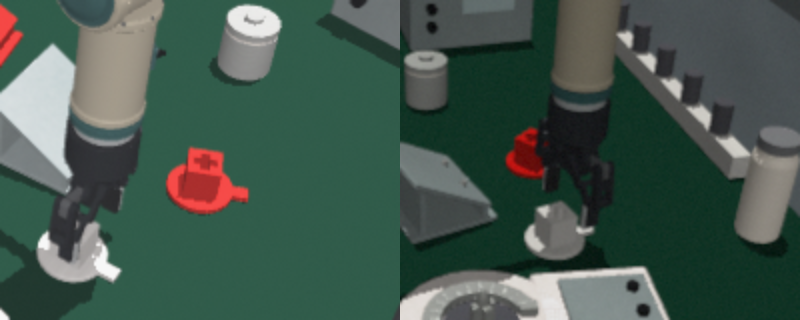

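jog_arm([
  [0.085,[0,0,0.05],0],
  [0.085,[0,0,0.04],0],
  [0.085,[0,0,0],0],
  [0.085,[0,0,0],0],
])

```text
clock: 10.55
position: [0.6896, 0.0631, 0.1431]
ee_rot: [0.703, -0.703, -0.077, 0.078]
contact_force: [0.0, 0.2, 0.3]
width: 0.0853
```

Run:
```python
from h import *
pose()
cm=camera_model('wrist');im,d=get_image('wrist'); save('w3',im)
P=cloud(cm,d)[d>0]
t=P[(np.hypot(P[:,0]-.67,P[:,1]-.06)<.05)&(P[:,2]<.054)&(P[:,2]>.042)]
r=cv2.minAreaRect(t[:,:2].astype(np.float32)); print(len(t),t.mean(0),np.percentile(t[:,2],[2,50,98]),r)
t=P[(np.hypot(P[:,0]-.67,P[:,1]-.06)<.075)&(P[:,2]<.012)&(P[:,2]>.0055)]
print(len(t),t.mean(0),np.percentile(t[:,:2],[1,99],axis=0))
for n in ['hub_mid','hub_ear']:
    for q in spot_point(n,'wrist')[:2]: print(n,round(q['score'],2),np.round(q['position'],1), px2z(cm,q['position'],.024 if n=='hub_mid' else .004).round(4))
```

```text
t 10.55 p [0.6896 0.0631 0.1431] jaw az 102.56 down [-0.001  0.    -1.   ] F [0.  0.2 0.3] M [ 0.01 -0.02  0.04] w 0.0853 q6 -1.8
2796 [0.67245753 0.05944675 0.04877069] [0.04310802 0.04905887 0.05040464] ((0.6732948422431946, 0.0596407949924469), (0.0405423641204834, 0.03998906537890434), 12.668455123901367)
4737 [0.66948293 0.05882995 0.00910768] [[0.63520374 0.02179314]
 [0.72753736 0.09727156]]
hub_mid 0.62 [319.3 219.2] [0.6748 0.0586 0.024 ]
hub_mid 0.53 [598.9  28.6] [0.5179 0.2022 0.024 ]
hub_ear 0.76 [324.2 269.2] [0.719  0.0724 0.004 ]
hub_ear 0.62 [552.1 343.1] [0.7427 0.2807 0.004 ]
```

View pics/w3.png

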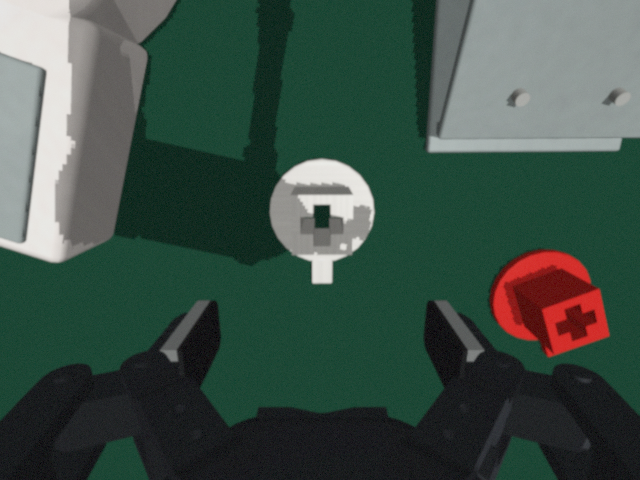

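The hub lies flat: boss at wrist pixel (322,215), ear at (322,270), world position (0.673,0.060), yaw 12.7°. I'll grip the y flats briefly to centre it, then regrip the x flats a quarter turn later.

jog_arm([
  [0.085,[-0.0163,-0.0035,-0.03],0],
  [0.085,[0,0,-0.04],0],
  [0.085,[0,0,-0.025],0],
  [0.085,[0,0,-0.014],0],
  [0.085,[0,0,0],0],
  [0.03,[0,0,0],0],
  [0.03,[0,0,0],0],
  [0.03,[0,0,0],0],
  [0.03,[0,0,0],0],
  [0.03,[0,0,0],0],
], force=25)

```text
clock: 11.95
position: [0.6747, 0.0595, 0.0359]
ee_rot: [-0.703, 0.703, 0.078, -0.077]
contact_force: [-0.9, -0.1, 6.4]
width: 0.0396
```

Run:
```python
from h import *
pose()
```

```text
t 11.95 p [0.6747 0.0595 0.0359] jaw az 102.56 down [ 0.002 -0.    -1.   ] F [-0.9 -0.1  6.4] M [ 0.01  0.07 -0.  ] w 0.0396 q6 -1.8
```

jog_arm([
  [0.085,[0,0,0],0],
  [0.085,[0,0,0],0],
  [0.085,[0,0,0],0],
  [0.085,[0,0,0],-0.1746],
  [0.085,[0,0,0],-0.1746],
  [0.085,[0,0,0],-0.1746],
  [0.085,[0,0,0],-0.1746],
  [0.085,[0,0,0],-0.1746],
  [0.085,[0,0,0],-0.1746],
  [0.085,[0,0,0],-0.1746],
])

```text
clock: 13.2
position: [0.6737, 0.0596, 0.0343]
ee_rot: [-0.619, 0.619, -0.342, 0.342]
contact_force: [0.5, -1.1, 0.4]
width: 0.0847
```

jog_arm([
  [0.085,[0,0,0],-0.1746],
  [0.085,[0,0,0],-0.1742],
  [0.085,[0,0,0],0],
  [0.085,[0,0,0],0],
  [0.03,[0,0,0],0],
  [0.03,[0,0,0],0],
  [0.03,[0,0,0],0],
  [0.03,[0,0,0],0],
  [0.03,[0,0,0],0],
], force=60)

```text
clock: 14.32
position: [0.674, 0.0595, 0.0349]
ee_rot: [0.552, -0.552, 0.442, -0.442]
contact_force: [0.4, 0.2, 0.9]
width: 0.0392
```

Run:
```python
from h import *
pose()
```

```text
t 14.32 p [0.674  0.0595 0.0349] jaw az 12.56 down [ 0. -0. -1.] F [0.4 0.2 0.9] M [-0.04  0.24  0.03] w 0.0392 q6 -0.23
```

jog_arm([
  [0.03,[0,0,0.03],0],
  [0.03,[0,0,0.06],0],
  [0.03,[0,0,0.06],0],
  [0.03,[-0.032,-0.042,0],0.0144],
  [0.03,[-0.032,-0.042,0],0.0144],
  [0.03,[-0.032,-0.042,0],0.0144],
  [0.03,[-0.032,-0.042,0],0.0144],
  [0.03,[-0.031,-0.042,0],0.0144],
  [0.03,[0,0,0],0],
  [0.03,[0,0,0],0],
])

```text
clock: 15.58
position: [0.5147, -0.1502, 0.1841]
ee_rot: [0.567, -0.567, 0.423, -0.422]
contact_force: [-0.3, -1.3, -2.9]
width: 0.0393
```

Run:
```python
from h import *
pose()
im,d=get_image('scene'); im2,d2=get_image('side'); 
cm=camera_model('wrist'); im3,d3=get_image('wrist'); save('w4',im3)
a=cv2.resize(im[180:340,170:370],(400,320)); b=cv2.resize(im2[190:350,250:450],(400,320))
save('s5c',np.hstack([a,b]))
```

```text
t 15.57 p [ 0.5147 -0.1502  0.1841] jaw az 16.61 down [-0.     0.001 -1.   ] F [-0.3 -1.3 -2.9] M [ 0.01  0.05 -0.01] w 0.0393 q6 -0.7
```

View pics/s5c.png

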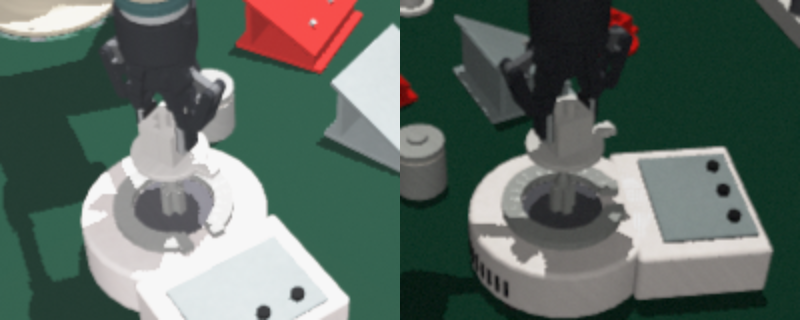

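View pics/w4.png

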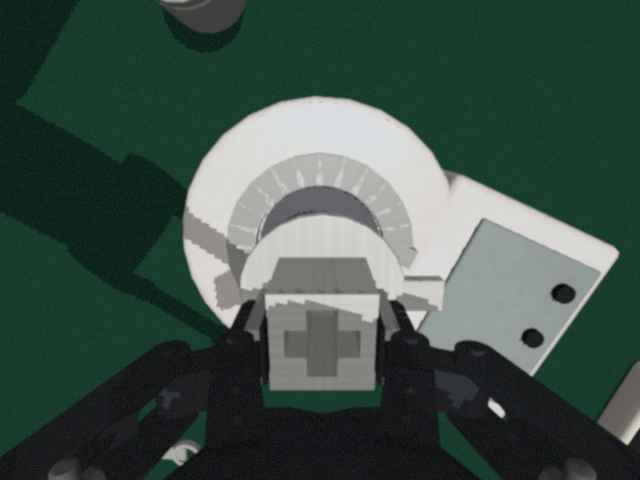

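jog_arm([
  [0.03,[0,-0.0005,-0.01],0],
  [0.03,[0,0,-0.01],0],
  [0.03,[0,0,-0.007],0],
  [0.03,[0,0,-0.004],0],
  [0.03,[0,0,-0.004],0],
  [0.03,[0,0,0],0],
])

```text
clock: 16.48
position: [0.5148, -0.1509, 0.1494]
ee_rot: [-0.567, 0.567, -0.422, 0.422]
contact_force: [0.0, -0.3, -3.7]
width: 0.0393
```

Run:
```python
from h import *
pose()
```

```text
t 16.48 p [ 0.5148 -0.1509  0.1494] jaw az 16.67 down [-0.  0. -1.] F [ 0.  -0.3 -3.7] M [-0.   -0.05 -0.05] w 0.0393 q6 -0.71
```

No contact force 6 mm down the pilot, so it is well centred. I'll continue to the ribs.

jog_arm([
  [0.03,[0,0,-0.004],0],
  [0.03,[0,0,-0.004],0],
  [0.03,[0,0,-0.003],0],
  [0.03,[0,0,-0.002],0],
  [0.03,[0,0,0],0],
])

```text
clock: 17.1
position: [0.5148, -0.1509, 0.1364]
ee_rot: [-0.567, 0.567, -0.422, 0.422]
contact_force: [0.2, 0.5, -3.4]
width: 0.0391
```

Run:
```python
from h import *
pose()
```

```text
t 17.1 p [ 0.5148 -0.1509  0.1364] jaw az 16.67 down [-0.  0. -1.] F [ 0.2  0.5 -3.4] M [-0.    0.04 -0.04] w 0.0391 q6 -0.71
```

jog_arm([
  [0.03,[0,0,-0.004],0],
  [0.03,[0,0,-0.004],0],
  [0.03,[0,0,-0.004],0],
  [0.03,[0,0,-0.004],0],
  [0.03,[0,0,0],0],
])

```text
clock: 17.73
position: [0.5148, -0.1508, 0.1202]
ee_rot: [0.567, -0.567, 0.422, -0.422]
contact_force: [-1.1, 0.6, -3.7]
width: 0.0389
```

Run:
```python
from h import *
pose()
```

```text
t 17.73 p [ 0.5148 -0.1508  0.1202] jaw az 16.67 down [-0.001  0.    -1.   ] F [-1.1  0.6 -3.7] M [-0.01  0.12 -0.09] w 0.0389 q6 -0.71
```

jog_arm([
  [0.03,[0,0,-0.003],0],
  [0.03,[0,0,0],-0.084],
  [0.03,[0,0,0],-0.084],
  [0.03,[0,0,0],-0.084],
  [0.03,[0,0,0],-0.084],
  [0.03,[0,0,0],-0.084],
  [0.03,[0,0,0],0],
  [0.03,[0,0,0],0],
])

```text
clock: 18.73
position: [0.5145, -0.1513, 0.1175]
ee_rot: [-0.467, 0.467, -0.531, 0.531]
contact_force: [-2.9, -3.0, -3.6]
width: 0.0389
```

Run:
```python
from h import *
pose()
im,d=get_image('scene'); im2,d2=get_image('side'); 
cm=camera_model('wrist'); im3,d3=get_image('wrist'); save('w5',im3[130:430,220:620].repeat(2,0).repeat(2,1))
a=cv2.resize(im[180:340,170:370],(400,320)); b=cv2.resize(im2[190:350,250:450],(400,320))
save('s6c',np.hstack([a,b]))
```

```text
t 18.73 p [ 0.5145 -0.1513  0.1175] jaw az -7.31 down [-0.001 -0.001 -1.   ] F [-2.9 -3.  -3.6] M [-0.53  0.34  0.07] w 0.0389 q6 -0.29
```

View pics/s6c.png

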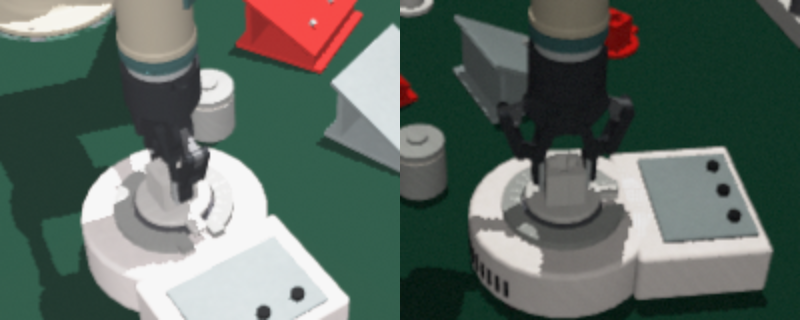

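View pics/w5.png

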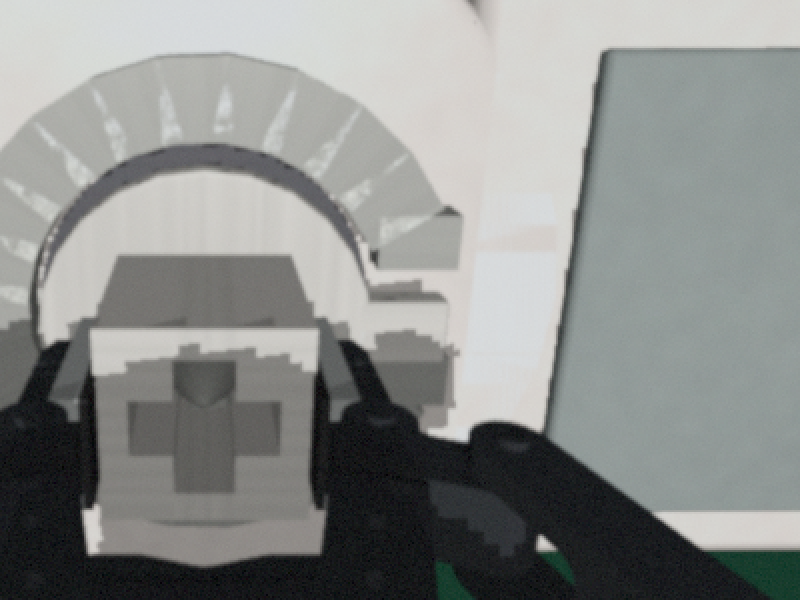

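The ear, at about (410,330) in this enlarged wrist crop, sits over the notch gap, whose near edge is at about (420,268). I'll lower it gently.

jog_arm([
  [0.03,[0,0,-0.003],0],
  [0.03,[0,0,-0.003],0],
  [0.03,[0,0,-0.003],0],
  [0.03,[0,0,-0.002],0],
  [0.03,[0,0,0],0],
])

```text
clock: 19.5
position: [0.5145, -0.1513, 0.107]
ee_rot: [-0.467, 0.467, -0.531, 0.531]
contact_force: [-3.5, -3.1, -0.4]
width: 0.0389
```

Run:
```python
from h import *
pose()
```

```text
t 19.5 p [ 0.5145 -0.1513  0.107 ] jaw az -7.35 down [-0.001 -0.001 -1.   ] F [-3.5 -3.1 -0.4] M [-0.59  0.72  0.11] w 0.0389 q6 -0.29
```

jog_arm([
  [0.03,[0,0,-0.001],0],
  [0.03,[0,0,-0.001],0],
  [0.03,[0,0,-0.001],0],
  [0.03,[0,0,0],0],
])

```text
clock: 20.0
position: [0.5145, -0.1514, 0.1048]
ee_rot: [-0.467, 0.467, -0.531, 0.531]
contact_force: [-4.9, -2.7, 4.1]
width: 0.039
```

Run:
```python
from h import *
pose()
```

```text
t 20.0 p [ 0.5145 -0.1514  0.1048] jaw az -7.34 down [-0.    -0.001 -1.   ] F [-4.9 -2.7  4.1] M [-0.46  0.99  0.09] w 0.039 q6 -0.29
```

The TCP is 0.105 and the floor is now taking load, so the hub is home. I'll release, retreat and check.

jog_arm([
  [0.085,[0,0,0],0],
  [0.085,[0,0,0],0],
  [0.085,[0,0,0],0],
  [0.085,[0,0,0],0],
  [0.085,[0,0,0.04],0],
  [0.085,[0,0,0.05],0],
  [0.085,[-0.01,0,0.04],0],
  [0.085,[0,0,0],0],
  [0.085,[0,0,0],0],
])

```text
clock: 21.12
position: [0.5046, -0.1507, 0.233]
ee_rot: [0.467, -0.467, 0.531, -0.531]
contact_force: [-0.0, -0.8, -0.6]
width: 0.0848
```

Run:
```python
from h import *
pose()
im,d=get_image('scene'); im2,d2=get_image('side'); 
cm=camera_model('wrist'); im3,d3=get_image('wrist'); save('w6',im3)
a=cv2.resize(im[180:340,170:370],(400,320)); b=cv2.resize(im2[190:350,250:450],(400,320))
save('s7c',np.hstack([a,b]))
P=cloud(cm,d3)[d3>0]
t=P[(np.hypot(P[:,0]-.5148,P[:,1]+.151)<.03)&(P[:,2]<.14)&(P[:,2]>.112)]
print('boss top z',np.percentile(t[:,2],[5,50,95]),cv2.minAreaRect(t[:,:2].astype(np.float32)))
A=np.c_[t[:,:2]-t[:,:2].mean(0),np.ones(len(t))]; k=abs(t[:,2]-np.median(t[:,2]))<.003; s=np.linalg.lstsq(A[k],t[k,2],rcond=None)[0]; print('tilt',np.hypot(*s[:2]))
r=np.hypot(P[:,0]-.5148,P[:,1]+.151); az=np.degrees(np.arctan2(P[:,1]+.151,P[:,0]-.5148))
k=(r>.046)&(r<.056)&(abs(az+7)<4); print('ear z',np.median(P[k,2])); k=(r>.046)&(r<.062)&(abs(az)>50)&(P[:,2]<.09); print('rim z',np.median(P[k,2])); k=(r>.03)&(r<.038)&(P[:,2]<.1);print('flange z',np.median(P[k,2]))
for n in ['jar_a','jar_b','collar','wrench']:
  for c in ('scene','side'):
    q=spot_point(n,c); print(n,c,[ (round(x['score'],2),np.round(x['position'],0).tolist()) for x in q[:2]])
```

```text
t 21.12 p [ 0.5046 -0.1507  0.233 ] jaw az -7.39 down [-0.001  0.    -1.   ] F [-0.  -0.8 -0.6] M [ 0.03 -0.01 -0.06] w 0.0848 q6 -0.29
boss top z [0.11375294 0.11901725 0.1202252 ] ((0.5146504044532776, -0.15124745666980743), (0.04052749648690224, 0.04010619595646858), 82.73212432861328)
tilt 0.003475501474314523
ear z 0.283999016948731
rim z 0.0811521795758067
flange z 0.07913585305108134
jar_a scene [(0.75, [275.0, 240.0]), (0.72, [459.0, 200.0])]
jar_a side [(0.68, [305.0, 176.0]), (0.61, [261.0, 278.0])]
jar_b scene [(0.75, [275.0, 240.0]), (0.72, [459.0, 200.0])]
jar_b side [(0.68, [305.0, 176.0]), (0.61, [261.0, 278.0])]
collar scene [(0.79, [401.0, 182.0]), (0.19, [268.0, 297.0])]
collar side [(0.74, [258.0, 192.0])]
wrench scene [(0.82, [102.0, 341.0]), (0.2, [269.0, 292.0])]
wrench side [(0.89, [299.0, 470.0])]
```

View pics/s7c.png

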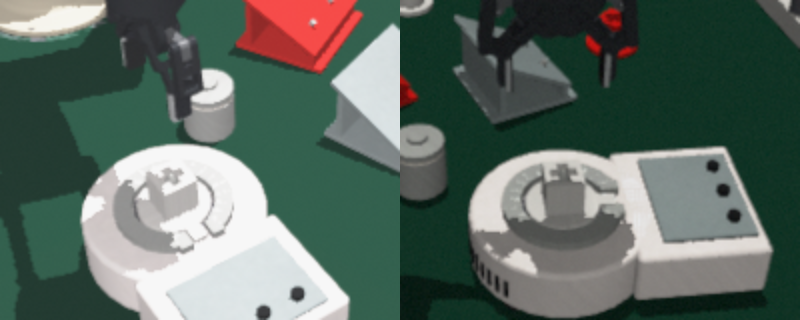

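View pics/w6.png

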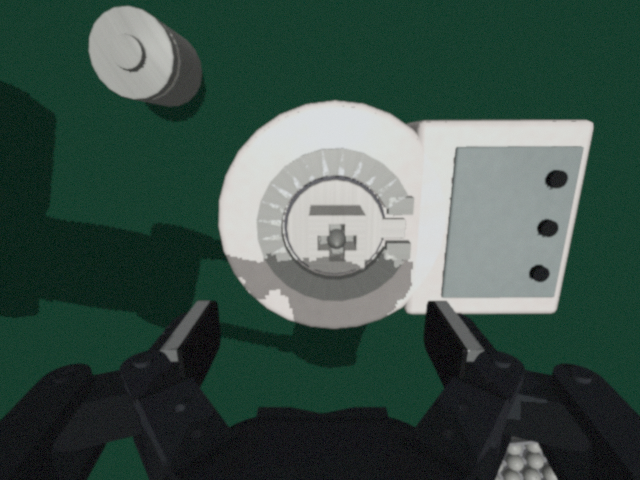

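The wrist view shows the ear in the notch at (397,229), the boss level at (337,225) and the spindle tip seen through the bore. The flange top measures 2 mm below the rim top, which is right for fully home. I'm handing it in.

Run:
```python
from h import *
print(sign_off())
```

```text
the job is handed in; nothing more can be done
None
```

The hub is on the spindle and fully home, with its ear in the notch, let go, and handed in at about 21 s of the 64 s allowed. No verdict was reported.

**What I did:**
- I lifted the hub off its stand along the face's normal and set it down on clear bench to level it, because the tool cannot tilt.
- I gripped both pairs of flats in turn to centre it, then placed it over the pilot at the ribs' measured angle. It slipped over the ribs with no measurable resistance, so no pressing or searching was needed.
- I turned it with the spindle about 24° while just clear of the rim, lowered the ear into the notch, released and backed away.

**Last checks:**

| Check | Result |
|---|---|
| Flange top relative to rim top | 2 mm below, as expected when home |
| Boss top height | 119 mm (118 mm nominal; the rim also read about 1 mm high) |
| Tilt | about 0.003 rad |
| Distance from the measured axis | under 1 mm |
| Yaw | about -7.3°, the same as the notch direction I measured |
| Arm | clear of everything |
| Bystanders | all found within a few pixels of where they started; no exact displacement measured |

**Failed or odd:**
- My first try at levelling the hub by pressing its ear on the bench only built up about 48 N without turning it. I eased off and let it settle flat by opening the fingers.
- In the final check, the depth reading meant for the ear landed on the gripper, so only the pictures confirm that the ear is in the notch.

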